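Switch on the heating bath at its guarded toggle

ROBOT

A 6-joint arm with a two-finger parallel gripper is mounted at the origin on the work surface. World frame = base frame: x ahead of the robot, y to its left, z up, the work surface at z = 0. Lengths are in m, angles in degrees, forces in N, time in s.
With the tool pointing down it reaches from about 0.4 to 0.825 m from the base axis. Payload 7 kg.
Tool frame: the origin (TCP) lies on the centre line of the jaws, within the pads' length; the fingertips stand 14 mm ahead of it and the grasp point (between the pads) lies 5 mm behind it; z points along the fingers, y is the line along which they close (so a half turn about z gives the same grasp; the last joint's range is limited). The gripper opens to 88 mm and grips with 3 to 60 N. Pads are 19 mm wide; open, the fingers measure 130 mm over their backs; the gripper's body (78 mm by 193 mm) begins 47 mm behind the grasp point.
Start: joints at [84.173, 20.546, 0.682, 0, -70.136, -16.507], TCP at [0.257, 0.624, 0.241] pointing down, gripper open.
Joint ranges: [-176.03, 176.03], [-82.01, 121.73], [-58.28, 71.71], [-173.87, 95.51], [-174.79, -0.11], [-173.66, 173.66]. Speed limits (degrees/s): [136.94, 136.94, 172.46, 180, 180, 180].

INTERFACE

Orientations are given as [roll, pitch, yaw] about the fixed x, y, z axes, in that order (R = Rz(yaw) Ry(pitch) Rx(roll)).
In Python, from plant import r gives the robot as it stands.
- The arm moves only by the tool send_rows, never from a script. Its argument "steps" is a list of rows, each an object with "dp": the shift along the tool's x, y, z in mm, a list of three; "roll": the turn about the tool's z in rad; "jaw": the opening in per cent of the stroke, from 0 (shut) to 100 (fully open). In form: [{"dp": [tx, ty, tz], "roll": roll, "jaw": jaw}, ...]. A call has 1 to 5 rows; each row is the pose to reach, as a shift and turn from the pose commanded when the call began, along the tool's axes at that moment; what a row does not reach only later rows make up. A row lasts 1/8 s, in which the tool goes at most 62.5 mm and 10.7 degrees, less where a joint would pass 70% of its speed; a pose out of reach is approached as far as the arm can. A call with a gripper value outside its range is refused whole. The fingers move at their own pace and stop on an object; "newtons" is the grip in N (left out, the last holds). Time passes only in rows, so rows that repeat a pose let the fingers close. It gives the time, the measured TCP pose, the force, the opening and the grip force at its end, in the units of the state.
- r.get_state(): the state, without advancing time (a new reading comes with each control period).
- r.capture(name): name is "side" or "top"; returns a dict with "image" (420x560x3 uint8, blue, green, red), "K" (3x3 intrinsics, pixels), "rvec" (rotation vector, rad) and "tvec" (3), from world to camera coordinates, as OpenCV has them. Camera axes: x right, y down, z forward; pixel columns grow to the right and rows downward; lengths in m; the calibration is good to about 2 mm. A picture is of the moment at which its call begins. There is no depth.
- r.close_job(): hands the job in; it is judged then, once.
The state is a dict: "time_s": time; "joints": joint angles; "qd": joint speeds; "joint_torque": joint torques, N m; "tcp_pos": TCP position; "eef_rot": TCP orientation; "contact_force": force on the tool from outside, world axes, zero at the start; "moment": the same for the moment, N m; "gripper_width": finger opening in m; "gripper_force": force on a finger pad.
Only numpy, scipy, OpenCV 4.12 (cv2) and the standard library are available. Lean on these libraries where they do the work, as an engineer would, in place of code of your own. Each camera call takes 0.05 s, during which the arm holds its last target. There are 200 camera calls.

TASK

Switch on the evaporator's heating bath: on the cream switch box with the red safety cover, lift the hinged cover right back until it stays open by itself, flip the toggle under it over to its on side (towards the cover's hinge, where the green dot is), then close the red cover fully again. Leave the switch box with the blue cover (the vacuum pump) untouched.

Things in the scene. Friction and masses are not known exactly. Their poses are not given: they have to be found in the camera images.
- heater_box: Task's box, with red cover: cream, 150 (x) x 110 (y) x 45 mm, fixed. Origin: centre of underside; z up, +x from cover's handle to its hinge. Points below are mm in this frame. Hinge line: along y through (40,0,49). Red cover: hood 72 x 56 x 46 mm, walls 3, open below and at the hinge end; closed x -32 to 40, z 49 to 95; fully open its outer face is upright at x 86-88, z 48 to 120.
- heater_guard_handle (a point): Centre of the red cover's handle: black round bar, 16 mm diameter, 26 mm long along y, on a 12 mm wide stem 30 mm out from the hood's front; swings with the cover about the hinge. In heater_box: (-62,0,83) closed, with 30 mm free below it; (77,0,150) fully open. Pinch it from above across its end faces (fingers close along y); it can pivot between the fingers.
- heater_guard (a joint): Red cover's angle, rad: 0 closed, 1.6 fully open (stop), growing as the handle goes up and back over the hinge. 80 to 130 g, light hinge (about 1 N at the handle). Let go below 0.7 it falls shut softly within 2 s, above 1.3 it falls open and stays; between, either. To close, push the open hood's outer face from behind towards -x until it falls, or swing it by the handle.
- heater_toggle (a joint): Toggle under the red cover, rad: 0 off (leaning to -x of heater_box, white dot), 0.9 on (stop; leaning to +x, towards the hinge, green dot). Starts at 0 to 0.1. Metal lever 32 mm long with a 14 mm ball at its end, pivot along y at (8,0,45) of heater_box; ball centre (-6,0,74) off, (22,0,74) on. Stays where left; about 1.6 N at the ball moves it.
- pump_box: Bystander, not to be touched: a box with the same frame, sizes, cover and handle as heater_box, but its cover is blue (closed). The two boxes swap sides from start to start.
Not all that is in view belongs to the job. Leave any pink or turquoise look-alike of the heater_box alone.

How it is judged (in metres and radians):
On the way, in this order (a step that is already met when the one before it is completed fails the run):
1. the red cover is lifted open (past 1.25 rad) (value of joint heater_guard above 1.25 rad), for 0.2 s.
2. the toggle under it is flipped on (past 0.7 rad) (value of joint heater_toggle above 0.7 rad), for 0.2 s.
At the end, for the whole second after the job is handed in: The red cover is closed (below 0.1 rad) and at rest, and the toggle under it is on (above 0.7 of its 0.9 rad) (value of joint heater_guard below 0.1 rad and value of joint heater_toggle above 0.7 rad and velocity of joint heater_guard between -0.1 and 0.1 rad/s); the robot touches nothing.
It fails at once if the box with the blue cover is touched (more than 3 N) (contact force between pump_box and anything else above 3 N).
It also fails if it takes over 53 s, if anything falls off the work surface, if the arm or the gripper's body presses on something with over 40 N, if the wrist force passes 120 N, or if a joint passes its speed limit or range.

## Working session

There is one attempt and no reset: what is moved stays moved. The work goes in short steps, Python scripts to look and compute and a tool call to move; the robot and the scene stay as the last step left them, time stands still between calls to the robot, and variables do not carry over. Pictures are saved under pics/ and viewed, at most 10 in all, crops included, and the job is handed in when it is done.

Besides the shell and the picture viewer there is one more tool, called after "Emit:" by a JSON object that holds its "method" and its "body", one argument or row to a line. send_rows: Moves the arm, as the interface text tells. Its arguments: {"type":"object","properties":{"steps":{"type":"array","items":{"type":"object","properties":{"dp":{"type":"array","items":{"type":"number"}},"roll":{"type":"number"},"jaw":{"type":"number"}}}},"newtons":{"type":"number"}},"required":["steps"]}

```bash
mkdir -p pics; python3 - <<'E'
from plant import r
import cv2,numpy as np,pickle
d={}
for n in("side","top"):
    c=r.capture(n);d[n]=c;cv2.imwrite(f"pics/{n}0.png",c["image"])
    R=cv2.Rodrigues(np.array(c["rvec"],float))[0];print(n,-R.T@np.array(c["tvec"]).ravel(),c["K"][0][0])
pickle.dump(d,open("c0.pkl","wb"))
s=r.get_state();print(s["time_s"],s["tcp_pos"],s["eef_rot"],s["gripper_width"])
E
```

```text
side [ 0.28689782 -0.61678619  0.9419833 ] 439.9379051118159
top [0.39307203 0.23888564 1.32848041] 516.0443775252434
0.1 [0.25637682 0.62396709 0.23970824] [ 1.79914280e+02 -7.66636947e-03 -2.23410724e+01] 0.08772694492743656
```

View pics/top0.png

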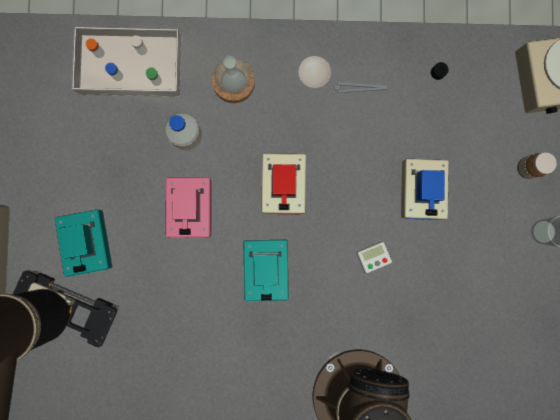

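View pics/side0.png

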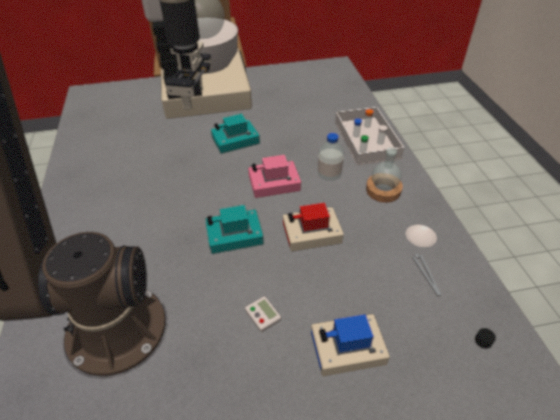

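Candidates (top view): the cream box with the red cover at (284,184), the cream box with the blue cover at (426,189, the pump), pink at (188,207), and turquoise at (266,270) and (82,243). Only (284,184) is cream with a red cover. I'll confirm it in a crop.

```bash
python3 - <<'E'
import cv2,pickle,numpy as np
d=pickle.load(open("c0.pkl","rb"))
a=cv2.resize(d["top"]["image"][145:220,250:320],None,fx=7,fy=7,interpolation=cv2.INTER_CUBIC)
b=cv2.resize(d["side"]["image"][195:255,275:350],None,fx=5,fy=5,interpolation=cv2.INTER_CUBIC)
o=np.zeros((525,490+375,3),np.uint8);o[:,:490]=a;o[:300,490:]=b
cv2.imwrite("pics/crop0.png",o[:,:800])
E
```

```text
(no output)
```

View pics/crop0.png

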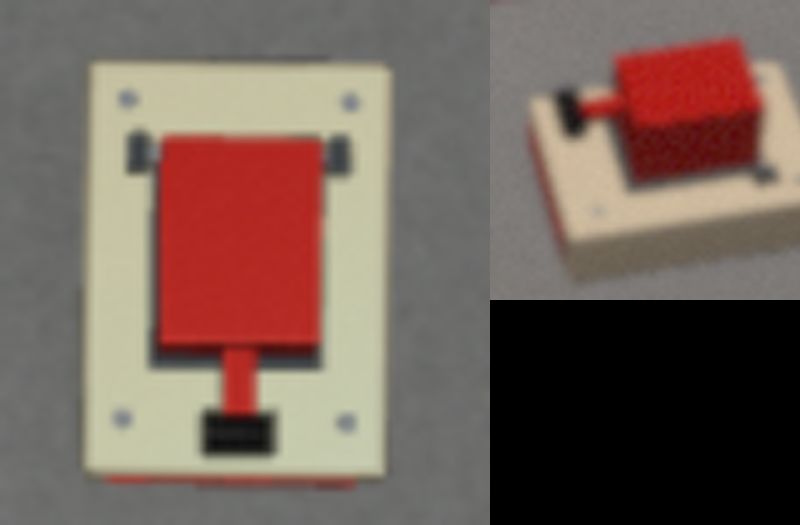

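The crop confirms it: cream box, red hood, hinge lugs at the top (134–345,155) and handle at (239,433). Top-face corners are at (92,63), (390,67), (385,475) and (84,471).

```bash
cat > h.py <<'E'
import numpy as np,cv2
from scipy.optimize import least_squares
def proj(c,P):
    return cv2.projectPoints(np.array(P,float).reshape(-1,1,3),np.array(c["rvec"],float),np.array(c["tvec"],float),np.array(c["K"],float),None)[0].reshape(-1,2)
def rz(a): return np.array([[np.cos(a),-np.sin(a),0],[np.sin(a),np.cos(a),0],[0,0,1]])
def w(p,pose): return (rz(pose[2])@(np.array(p,float).reshape(-1,3)/1000).T).T+[pose[0],pose[1],0]
E
python3 - <<'E'
from h import *
import pickle
d=pickle.load(open("c0.pkl","rb"))
P=[[75,55,45],[75,-55,45],[-75,-55,45],[-75,55,45],[-62,0,83],[-32,28,95],[-32,-28,95]]
t=np.array([[92,63],[390,67],[385,475],[84,471],[239,432],[159,346],[322,346]],float);t=(t+.5)/7-.5+[250,145]
s=np.array([[80,112]],float);s=(s+.5)/5-.5+[275,195]
f=lambda p:np.r_[(proj(d["top"],w(P,p))-t).ravel(),(proj(d["side"],w([-62,0,83],p))-s).ravel()]
o=least_squares(f,[.6,.2,0]);print(o.x,np.degrees(o.x[2]),np.round(f(o.x),1))
for n,p in dict(hc=(-62,0,83),ho=(77,0,150),t=(-6,0,74),face=(88,0,90)).items():print(n,w(p,o.x))
from plant import r
s=r.get_state();R=__import__("scipy.spatial.transform",fromlist=["Rotation"]).Rotation.from_euler("xyz",s["eef_rot"],degrees=True).as_matrix();print(R)
E
```

```text
[ 0.53430481  0.19718503 -0.00210127] -0.1203941233068639 [-0.7 -0.9  0.5 -0.7  0.5  0.7 -0.6  0.6 -0.1  0.3  0.1 -0.4  0.1  0.
 -0.3  0.4]
hc [[0.47230494 0.19731531 0.083     ]]
ho [[0.61130464 0.19702323 0.15      ]]
t [[0.52830482 0.19719764 0.074     ]]
face [[0.62230461 0.19700012 0.09      ]]
[[ 9.24937459e-01 -3.80119058e-01 -4.44933652e-04]
 [-3.80119295e-01 -9.24936357e-01 -1.43465235e-03]
 [ 1.33803389e-04  1.49609157e-03 -9.99998872e-01]]
```

Emit:
{"method": "send_rows", "body": {
  "steps": [
    {"dp": [60, 45, 0], "roll": -0.1, "jaw": 100},
    {"dp": [110, 90, 0], "roll": -0.2, "jaw": 100},
    {"dp": [160, 135, 0], "roll": -0.3, "jaw": 100},
    {"dp": [205, 178, 0], "roll": -0.39, "jaw": 100},
    {"dp": [250, 215, 0], "roll": -0.39, "jaw": 100}
  ]
}}

```text
time_s: 0.72
tcp_pos: [0.3984, 0.344, 0.2405]
eef_rot: [180.0, 0.0, 0.1]
contact_force: [2.0, 1.3, 0.4]
gripper_width: 0.0875
gripper_force: 0.0
```

Emit:
{"method": "send_rows", "body": {
  "steps": [
    {"dp": [25, 50, 10], "roll": 0, "jaw": 100},
    {"dp": [50, 100, 30], "roll": 0, "jaw": 100},
    {"dp": [66, 133, 60], "roll": 0, "jaw": 100},
    {"dp": [66, 133, 80], "roll": 0, "jaw": 100},
    {"dp": [66, 133, 80], "roll": 0, "jaw": 100}
  ]
}}

```text
time_s: 1.35
tcp_pos: [0.4634, 0.2117, 0.1591]
eef_rot: [179.9, 0.2, -0.1]
contact_force: [0.7, 0.4, 0.5]
gripper_width: 0.0875
gripper_force: 0.0
```

Emit:
{"method": "send_rows", "body": {
  "steps": [
    {"dp": [9, 14, 0], "roll": 0, "jaw": 100},
    {"dp": [9, 14, 25], "roll": 0, "jaw": 100},
    {"dp": [9, 14, 50], "roll": 0, "jaw": 100},
    {"dp": [9, 14, 70], "roll": 0, "jaw": 100},
    {"dp": [9, 14, 79], "roll": 0, "jaw": 100}
  ]
}}

```text
time_s: 1.98
tcp_pos: [0.4734, 0.199, 0.0815]
eef_rot: [180.0, -0.0, 0.0]
contact_force: [-0.2, 0.0, 1.8]
gripper_width: 0.0874
gripper_force: 0.0
```

```bash
python3 - <<'E'
from plant import r
import cv2,numpy as np
s=r.get_state();print(s["tcp_pos"],s["contact_force"])
a=r.capture("side")["image"][130:270,230:380];b=r.capture("top")["image"][130:270,220:370]
cv2.imwrite("pics/g.png",cv2.resize(np.hstack([a,b]),None,fx=2.6,fy=2.6,interpolation=cv2.INTER_CUBIC))
E
```

```text
[0.47336864 0.19902294 0.08146414] [-0.16835982  0.02471708  1.80624683]
```

View pics/g.png

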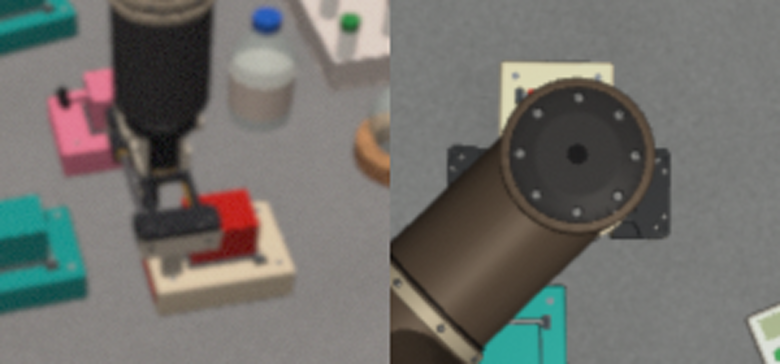

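The fingers straddle the handle in front of the red hood (about (180,235) in the side half). Closing now.

Emit:
{"method": "send_rows", "body": {
  "steps": [
    {"dp": [-1, 2, 2], "roll": 0, "jaw": 60},
    {"dp": [-1, 2, 2], "roll": 0, "jaw": 20},
    {"dp": [-1, 2, 2], "roll": 0, "jaw": 10},
    {"dp": [-1, 2, 2], "roll": 0, "jaw": 10},
    {"dp": [-1, 2, 2], "roll": 0, "jaw": 10}
  ],
  "newtons": 15
}}

```text
time_s: 2.7
tcp_pos: [0.4722, 0.1971, 0.0797]
eef_rot: [-180.0, -0.0, 0.0]
contact_force: [0.0, 0.6, 0.2]
gripper_width: 0.0433
gripper_force: 0.0
```

```bash
python3 -c "
import numpy as np
for t in np.arange(0,1.61,.16):
  a=np.pi-np.arctan2(34,102)-t;print(round(t,2),np.round(107.5*np.array([np.cos(a),np.sin(a)])+[102,-34],1))"
```

```text
0.0 [ 0. -0.]
0.16 [ 6.7 15.8]
0.32 [15.9 30.3]
0.48 [27.2 43.2]
0.64 [40.5 54.2]
0.8 [55.3 62.8]
0.96 [71.4 69. ]
1.12 [88.2 72.6]
1.28 [105.3  73.4]
1.44 [122.4  71.5]
1.6 [139.   66.9]
```

Fingers are still closing.

Emit:
{"method": "send_rows", "body": {
  "steps": [
    {"dp": [0, 0, 0], "roll": 0, "jaw": 10},
    {"dp": [0, 0, 0], "roll": 0, "jaw": 10},
    {"dp": [0, 0, 0], "roll": 0, "jaw": 10},
    {"dp": [0, 0, 0], "roll": 0, "jaw": 10}
  ]
}}

```text
time_s: 3.2
tcp_pos: [0.4722, 0.1976, 0.0796]
eef_rot: [-180.0, -0.0, 0.0]
contact_force: [-2.8, 4.6, -0.3]
gripper_width: 0.0256
gripper_force: 15.0
```

Emit:
{"method": "send_rows", "body": {
  "steps": [
    {"dp": [3, 0, -8], "roll": 0, "jaw": 10},
    {"dp": [7, 0, -16], "roll": 0, "jaw": 10},
    {"dp": [11, 0, -23], "roll": 0, "jaw": 10},
    {"dp": [16, 0, -30], "roll": 0, "jaw": 10},
    {"dp": [27, 0, -43], "roll": 0, "jaw": 10}
  ]
}}

```text
time_s: 3.82
tcp_pos: [0.4993, 0.1976, 0.1226]
eef_rot: [-180.0, -0.0, 0.0]
contact_force: [4.0, 4.3, -6.0]
gripper_width: 0.0257
gripper_force: 15.0
```

Emit:
{"method": "send_rows", "body": {
  "steps": [
    {"dp": [13, 0, -11], "roll": 0, "jaw": 10},
    {"dp": [28, 0, -20], "roll": 0, "jaw": 10},
    {"dp": [44, 0, -26], "roll": 0, "jaw": 10},
    {"dp": [61, 0, -29], "roll": 0, "jaw": 10},
    {"dp": [78, 0, -30], "roll": 0, "jaw": 10}
  ]
}}

```text
time_s: 4.45
tcp_pos: [0.5781, 0.1976, 0.1533]
eef_rot: [-179.9, -0.1, 0.0]
contact_force: [-0.9, 5.3, 0.2]
gripper_width: 0.0259
gripper_force: 15.0
```

Emit:
{"method": "send_rows", "body": {
  "steps": [
    {"dp": [9, 0, 1], "roll": 0, "jaw": 10},
    {"dp": [17, 0, 2], "roll": 0, "jaw": 10},
    {"dp": [25, 0, 4], "roll": 0, "jaw": 10},
    {"dp": [31, 0, 6], "roll": 0, "jaw": 10},
    {"dp": [31, 0, 6], "roll": 0, "jaw": 10}
  ]
}}

```text
time_s: 5.08
tcp_pos: [0.6097, 0.1976, 0.1472]
eef_rot: [-179.9, -0.1, 0.0]
contact_force: [1.9, 4.5, 4.5]
gripper_width: 0.0257
gripper_force: 15.0
```

Emit:
{"method": "send_rows", "body": {
  "steps": [
    {"dp": [0, 0, 0], "roll": 0, "jaw": 70},
    {"dp": [0, 0, 0], "roll": 0, "jaw": 70},
    {"dp": [0, 0, 0], "roll": 0, "jaw": 70},
    {"dp": [0, 0, -25], "roll": 0, "jaw": 70},
    {"dp": [0, 0, -50], "roll": 0, "jaw": 70}
  ]
}}

```text
time_s: 5.7
tcp_pos: [0.6077, 0.1966, 0.1966]
eef_rot: [179.9, 0.1, 0.0]
contact_force: [0.1, 0.1, 0.3]
gripper_width: 0.0608
gripper_force: 0.0
```

Emit:
{"method": "send_rows", "body": {
  "steps": [
    {"dp": [-40, 0, 0], "roll": 0, "jaw": 0},
    {"dp": [-80, 0, 0], "roll": 0, "jaw": 0},
    {"dp": [-116, 0, 0], "roll": 0, "jaw": 0},
    {"dp": [-116, 0, 30], "roll": 0, "jaw": 0},
    {"dp": [-116, 0, 50], "roll": 0, "jaw": 0}
  ]
}}

```text
time_s: 6.32
tcp_pos: [0.4913, 0.1967, 0.146]
eef_rot: [-180.0, 0.0, 0.0]
contact_force: [-0.0, 0.2, -0.3]
gripper_width: 0.0168
gripper_force: 0.0
```

```bash
python3 - <<'E'
from plant import r
import cv2,numpy as np
a=r.capture("side")["image"][130:270,230:380];b=r.capture("top")["image"][130:270,220:370]
cv2.imwrite("pics/o.png",cv2.resize(np.hstack([a,b]),None,fx=2.6,fy=2.6,interpolation=cv2.INTER_CUBIC))
E
```

```text
(no output)
```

View pics/o.png

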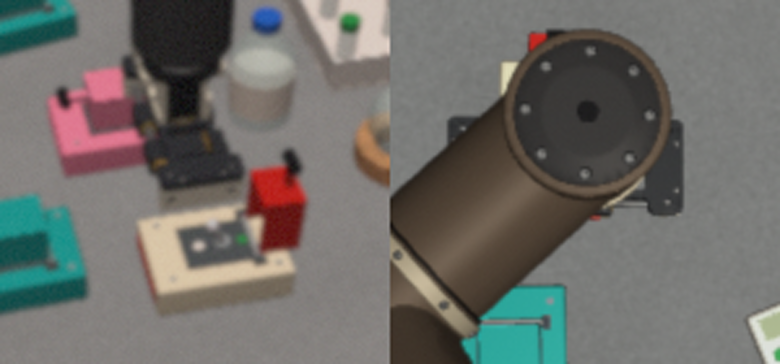

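The cover stands open at (280,205). The toggle is between the white dot (197,245) and the green dot (243,240). I'll descend on the white side and push.

Emit:
{"method": "send_rows", "body": {
  "steps": [
    {"dp": [0, 0, 25], "roll": 0, "jaw": 0},
    {"dp": [0, 0, 50], "roll": 0, "jaw": 0},
    {"dp": [0, 0, 68], "roll": 0, "jaw": 0},
    {"dp": [0, 0, 68], "roll": 0, "jaw": 0},
    {"dp": [6, 0, 68], "roll": 0, "jaw": 0}
  ]
}}

```text
time_s: 7.05
tcp_pos: [0.4988, 0.1973, 0.0797]
eef_rot: [-180.0, -0.1, 0.0]
contact_force: [-0.2, -0.2, 1.1]
gripper_width: 0.0004
gripper_force: 0.0
```

Emit:
{"method": "send_rows", "body": {
  "steps": [
    {"dp": [8, 0, 0], "roll": 0, "jaw": 0},
    {"dp": [16, 0, 0], "roll": 0, "jaw": 0},
    {"dp": [24, 0, 0], "roll": 0, "jaw": 0},
    {"dp": [29, 0, 0], "roll": 0, "jaw": 0},
    {"dp": [33, 0, 0], "roll": 0, "jaw": 0}
  ]
}}

```text
time_s: 7.68
tcp_pos: [0.5315, 0.197, 0.0785]
eef_rot: [-180.0, -0.0, 0.0]
contact_force: [-2.0, 1.1, 2.3]
gripper_width: 0.0001
gripper_force: 1.1
```

Emit:
{"method": "send_rows", "body": {
  "steps": [
    {"dp": [3, 0, 0], "roll": 0, "jaw": 0},
    {"dp": [6, 0, 0], "roll": 0, "jaw": 0},
    {"dp": [7, 0, 0], "roll": 0, "jaw": 0},
    {"dp": [7, 0, 0], "roll": 0, "jaw": 0}
  ]
}}

```text
time_s: 8.18
tcp_pos: [0.5376, 0.1968, 0.0782]
eef_rot: [180.0, 0.1, 0.0]
contact_force: [-4.6, 1.3, -0.6]
gripper_width: 0.0001
gripper_force: 1.5
```

Emit:
{"method": "send_rows", "body": {
  "steps": [
    {"dp": [1, 0, 0], "roll": 0, "jaw": 0},
    {"dp": [2, 0, 0], "roll": 0, "jaw": 0},
    {"dp": [2, 0, 0], "roll": 0, "jaw": 0}
  ]
}}

```text
time_s: 8.55
tcp_pos: [0.5382, 0.1967, 0.0779]
eef_rot: [179.9, 0.2, -0.0]
contact_force: [-9.2, 4.2, 0.8]
gripper_width: 0.0006
gripper_force: 4.5
```

Emit:
{"method": "send_rows", "body": {
  "steps": [
    {"dp": [-15, 0, 0], "roll": 0, "jaw": 0},
    {"dp": [-30, 0, 0], "roll": 0, "jaw": 0},
    {"dp": [-30, 0, -45], "roll": 0, "jaw": 0},
    {"dp": [-30, 0, -90], "roll": 0, "jaw": 80},
    {"dp": [-30, 0, -130], "roll": 0, "jaw": 80}
  ]
}}

```text
time_s: 9.18
tcp_pos: [0.5098, 0.1971, 0.2108]
eef_rot: [-179.9, -0.1, 0.0]
contact_force: [0.3, 0.1, -0.2]
gripper_width: 0.0151
gripper_force: 0.0
```

```bash
python3 - <<'E'
from plant import r
import cv2,numpy as np
a=r.capture("side")["image"][170:260,265:365]
cv2.imwrite("pics/t.png",cv2.resize(a,None,fx=6,fy=6,interpolation=cv2.INTER_CUBIC))
E
```

```text
(no output)
```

View pics/t.png

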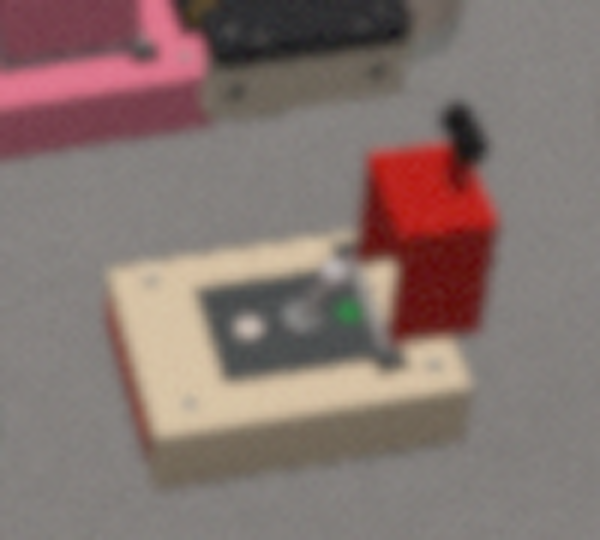

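The lever (base (300,315), ball (335,268)) now leans to the green side, and the cover is still open. Next I re-grip the handle.

Emit:
{"method": "send_rows", "body": {
  "steps": [
    {"dp": [35, 0, 0], "roll": 0, "jaw": 80},
    {"dp": [70, 0, 0], "roll": 0, "jaw": 80},
    {"dp": [101, 0, 0], "roll": 0, "jaw": 80},
    {"dp": [101, 0, 0], "roll": 0, "jaw": 80},
    {"dp": [101, 0, 0], "roll": 0, "jaw": 80}
  ]
}}

```text
time_s: 9.85
tcp_pos: [0.6104, 0.1969, 0.2083]
eef_rot: [180.0, 0.0, 0.0]
contact_force: [-0.7, 0.0, 1.0]
gripper_width: 0.0675
gripper_force: 0.0
```

Emit:
{"method": "send_rows", "body": {
  "steps": [
    {"dp": [0, 0, 30], "roll": 0, "jaw": 80},
    {"dp": [0, 0, 55], "roll": 0, "jaw": 80},
    {"dp": [0, 0, 65], "roll": 0, "jaw": 80},
    {"dp": [0, 0, 65], "roll": 0, "jaw": 10},
    {"dp": [0, 0, 65], "roll": 0, "jaw": 10}
  ]
}}

```text
time_s: 10.48
tcp_pos: [0.6116, 0.1974, 0.1449]
eef_rot: [-180.0, -0.1, 0.0]
contact_force: [-0.1, 0.2, 0.9]
gripper_width: 0.0555
gripper_force: 0.0
```

Emit:
{"method": "send_rows", "body": {
  "steps": [
    {"dp": [0, 0, 0], "roll": 0, "jaw": 10},
    {"dp": [0, 0, 0], "roll": 0, "jaw": 10},
    {"dp": [0, 0, 0], "roll": 0, "jaw": 10},
    {"dp": [0, 0, 0], "roll": 0, "jaw": 10},
    {"dp": [0, 0, 0], "roll": 0, "jaw": 10}
  ]
}}

```text
time_s: 11.1
tcp_pos: [0.6113, 0.1976, 0.1438]
eef_rot: [-180.0, -0.0, 0.0]
contact_force: [-1.7, 3.8, 1.5]
gripper_width: 0.0256
gripper_force: 15.0
```

Emit:
{"method": "send_rows", "body": {
  "steps": [
    {"dp": [-17, 0, -5], "roll": 0, "jaw": 10},
    {"dp": [-34, 0, -7], "roll": 0, "jaw": 10},
    {"dp": [-51, 0, -6], "roll": 0, "jaw": 10},
    {"dp": [-68, 0, -2], "roll": 0, "jaw": 10},
    {"dp": [-84, 0, 4], "roll": 0, "jaw": 10}
  ]
}}

```text
time_s: 11.72
tcp_pos: [0.5267, 0.1976, 0.1401]
eef_rot: [-179.9, -0.1, 0.0]
contact_force: [3.2, 5.0, -5.0]
gripper_width: 0.0257
gripper_force: 15.0
```

Emit:
{"method": "send_rows", "body": {
  "steps": [
    {"dp": [-15, 0, 9], "roll": 0, "jaw": 10},
    {"dp": [-28, 0, 20], "roll": 0, "jaw": 10},
    {"dp": [-39, 0, 32], "roll": 0, "jaw": 10},
    {"dp": [-48, 0, 47], "roll": 0, "jaw": 10},
    {"dp": [-52, 0, 54], "roll": 0, "jaw": 10}
  ]
}}

```text
time_s: 12.35
tcp_pos: [0.4747, 0.1976, 0.0856]
eef_rot: [-179.9, -0.1, 0.1]
contact_force: [1.9, 3.9, -0.3]
gripper_width: 0.0258
gripper_force: 15.0
```

Emit:
{"method": "send_rows", "body": {
  "steps": [
    {"dp": [-2, 0, 4], "roll": 0, "jaw": 10},
    {"dp": [-3, 0, 8], "roll": 0, "jaw": 10},
    {"dp": [-3, 0, 8], "roll": 0, "jaw": 10}
  ]
}}

```text
time_s: 12.72
tcp_pos: [0.4716, 0.1975, 0.0777]
eef_rot: [-179.9, -0.0, 0.0]
contact_force: [-2.2, 7.7, 1.2]
gripper_width: 0.0257
gripper_force: 15.0
```

Release, rise clear, and settle.

Emit:
{"method": "send_rows", "body": {
  "steps": [
    {"dp": [0, 0, 0], "roll": 0, "jaw": 90},
    {"dp": [0, 0, 0], "roll": 0, "jaw": 90},
    {"dp": [0, 0, 0], "roll": 0, "jaw": 90},
    {"dp": [0, 0, 0], "roll": 0, "jaw": 90},
    {"dp": [0, 0, -20], "roll": 0, "jaw": 90}
  ]
}}

```text
time_s: 13.35
tcp_pos: [0.4712, 0.1961, 0.0965]
eef_rot: [179.9, 0.2, -0.0]
contact_force: [0.9, 0.6, 0.8]
gripper_width: 0.0707
gripper_force: 0.0
```

Emit:
{"method": "send_rows", "body": {
  "steps": [
    {"dp": [0, 0, -40], "roll": 0, "jaw": 90},
    {"dp": [0, 0, -80], "roll": 0, "jaw": 90},
    {"dp": [0, -40, -120], "roll": 0, "jaw": 90},
    {"dp": [0, -90, -140], "roll": 0, "jaw": 90},
    {"dp": [0, -140, -140], "roll": 0, "jaw": 90}
  ]
}}

```text
time_s: 13.98
tcp_pos: [0.4727, 0.3388, 0.2401]
eef_rot: [-179.8, -0.2, -0.0]
contact_force: [1.0, -0.5, -0.6]
gripper_width: 0.0787
gripper_force: 0.0
```

Emit:
{"method": "send_rows", "body": {
  "steps": [
    {"dp": [0, -30, 0], "roll": 0, "jaw": 90},
    {"dp": [0, -30, 0], "roll": 0, "jaw": 90},
    {"dp": [0, -30, 0], "roll": 0, "jaw": 90},
    {"dp": [0, -30, 0], "roll": 0, "jaw": 90},
    {"dp": [0, -30, 0], "roll": 0, "jaw": 90}
  ]
}}

```text
time_s: 14.6
tcp_pos: [0.4723, 0.3663, 0.2379]
eef_rot: [-180.0, -0.0, -0.0]
contact_force: [-0.5, -0.1, -0.6]
gripper_width: 0.0792
gripper_force: 0.0
```

```bash
python3 - <<'E'
from plant import r
import cv2,numpy as np
a=r.capture("side")["image"][180:260,265:365];b=r.capture("top")["image"][140:220,235:335]
cv2.imwrite("pics/f.png",cv2.resize(np.hstack([a,b]),None,fx=4,fy=4,interpolation=cv2.INTER_CUBIC))
E
```

```text
(no output)
```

View pics/f.png

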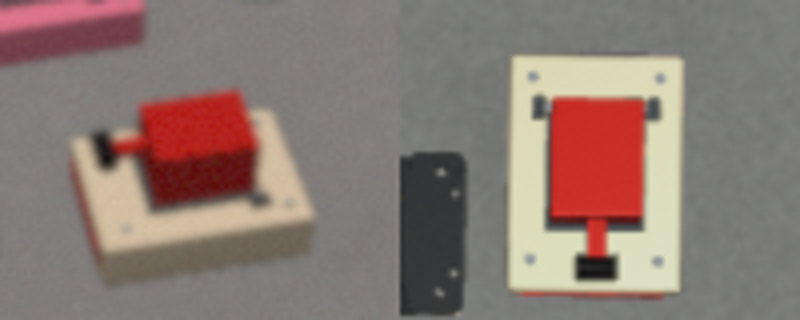

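The cover is closed, with the handle at (597,267) in the top half as at the start, and the gripper is clear. I'm handing in.

```bash
python3 -c "
from plant import r
print(r.close_job())"
```

```text
the job is handed in; nothing more can be done
None
```

The job is handed in: the red cover was opened, the toggle was pushed to its on stop (seen leaning to the green dot), and the cover is closed again; the blue-covered box was never approached, and no verdict was returned.

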